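# Shift the filter selector to blue

## Task

Bring the blue filter into the microscope lamp's light path: gently push the black lever through the gate on top of the filter box until it sits fully home in the slot that ends at the blue disc. Only push it with the fingertips or the outside of the fingers, never grip it, and leave everything else on the bench where it is.

Things in the scene. Friction and masses are not known exactly. Their poses are not given: they have to be found in the camera images.
- filter_box: white box with bare aluminium deck, bolted down, 170 mm deep (x), 184 mm wide (y), 90 mm tall; a black round lamp housing, 76 mm across, reaches 75 mm out of its far side, below the deck. Origin: centre of its underside on the bench; x points away from the robot, y left, z up, yaw up to 0.35 rad
- gate_centre (a point): middle of the gate in the deck's top, 90 mm above the bench, axes as the box. Three slots run along x at y = -28, 0 and 28 mm, each 36 mm either way from the middle; one cross slot along y through x = 0 joins them. Slots are 16 mm wide; the plate between them stops the lever's 10 mm stem, so it changes slot only along the cross slot. White discs end the middle slot
- lever: the lever; origin at the centre of its knob, an upright black cylinder 26 mm across, 50 mm long, on a 10 mm steel stem; z along the stem. It leans about a pivot 20 mm above the bench under the gate's middle, 125 mm below the origin; home in an outer slot the origin is 36 mm along x, 47 mm along y from the gate's middle and 130 mm above the bench
- stem_at_gate (a point): point on the stem 66 mm above the pivot, at the gate plate; home in an outer slot it is 19 mm along x and 25 mm along y from the gate's middle. A push of 2 to 3 N at the knob moves the lever; it stays where it is left. The mechanism is delicate: pushing or squeezing with over 30 N is rough
- lever_side (a joint): sideways lean of the lever in rad: 0 in the middle slot, +0.401 (stop) in line with the left slot (+y of the box), -0.401 (stop) in line with the right slot. Starts in the middle slot
- lever_fore (a joint): lean of the lever along its slot in rad: 0 in line with the cross slot (free to go sideways within about +-0.045), +0.294 (stop) fully home away from the robot, -0.294 (stop) fully home towards the robot. Starts anywhere. A point L from the pivot lies at x = L sin(fore), y = L sin(side) cos(fore) in the box's frame
- blue_disc: blue glass disc, 23 mm across (27 mm with its black rim), on the deck at the outer end of one of the four outer slots: at x = +-50, y = +-28 mm from the gate's middle in the box's axes. The four coloured discs change places from run to run. Origin on the deck, 90 mm above the bench
- green_disc: green disc, otherwise like the blue one
- yellow_disc: yellow disc, otherwise like the blue one
- red_disc: red disc, otherwise like the blue one
- objective_a: steel microscope objective with a yellow band, standing, 33 mm wide, 50 mm tall, about 190 mm left of the filter box's middle; its origin is the centre of its underside; must stay where it is
- objective_b: steel microscope objective with a red band, standing, 33 mm wide, 50 mm tall, to the right of the filter box; its origin is the centre of its underside; must stay where it is
- sample_puck: black mounted metal sample, a disc 30 mm wide and 14 mm tall, lying on the filter box's deck near its near left corner; its origin is the centre of its underside; must stay where it is
- spare_slider: black spare filter slider, 90 x 36 x 10 mm, lying to the right of the filter box; its origin is the centre of its underside; must stay where it is
- spirit_bottle: amber bottle, 60 mm wide, 130 mm tall, standing on the bench at the left; its origin is the centre of its underside; must stay where it is
- sample_dish: glass dish, 90 mm wide, 20 mm tall, on the bench at the right; its origin is the centre of its underside; must stay where it is
- lens_driver: small screwdriver with a grey handle, 150 mm long, lying on the bench at the far right; its origin is the centre of its underside; must stay where it is

How it is judged:
By the outcome, as a careful person would: the job done as asked, in the order asked, and still so for the second after the job is handed in, with the robot touching nothing.
It also fails if it takes over 64 s, if anything falls off the work surface, if the arm or the gripper's body presses on something with over 40 N, if the wrist force passes 120 N, or if a joint passes its speed limit or range.

## Robot

A 6-joint arm with a two-finger parallel gripper is mounted at the origin on the work surface. World frame = base frame: x ahead of the robot, y to its left, z up, the work surface at z = 0. Lengths are in m, angles in degrees, forces in N, time in s.
With the tool pointing down it reaches from about 0.2 to 0.875 m from the base axis. Payload 3.4 kg.
Tool frame: the origin (TCP) lies on the mounting face of the last link; the fingertips stand 199 mm ahead of it and the grasp point (between the pads) lies 180 mm ahead of it; z points along the fingers, y is the direction in which the jaws open and shut (so a half turn about z gives the same grasp; the last joint's range is limited). The gripper opens to 94 mm and grips with 3 to 60 N. Pads are 16 mm wide; open, the fingers measure 119 mm over their backs; the gripper's body (75 mm by 177 mm) begins 78 mm behind the grasp point.
Start: joints at [-75.229, 15.808, 86.224, -0, 77.962, -6.933], TCP at [0.213, -0.534, 0.405] pointing down, gripper open.
Joint ranges: [-165.64, 165.64], [-43.16, 119.46], [12.63, 154.43], [-67.54, 247.53], [6.08, 155.33], [-154.97, 154.97]. Speed limits (degrees/s): [147.25, 147.25, 180, 180, 180, 180].

## Interface

Orientations are given as a 3x3 rotation matrix whose columns are the frame's x, y, z axes.
In Python, from bench import env, optics, workorder gives the robot as it stands. The module is installed in compiled form; this text tells all that it offers.
- The arm moves only by the shell command python3 -m handwheel 'ROWS' [OPENING]. ROWS is JSON, a list of rows, each a list of 6 numbers: the shift along the tool's x, y, z in cm, then the turn, a rotation vector about the tool's x, y, z in degrees. A call has 1 to 20 rows; each row is the pose to reach, as a shift and turn from the pose measured when the call began, along the tool's axes at that moment; what a row does not reach only later rows make up. A row lasts 1/8 s, in which the tool goes at most 62.5 mm and 10.7 degrees, less where a joint would pass 70% of its speed; a pose out of reach is approached as far as the arm can. A call with a gripper value outside its range is refused whole. OPENING is the opening, from -1 (shut) to 1 (fully open), so that 0 is half open, set as the call begins (- or left out, the last holds). The fingers move at their own pace and stop on an object; the grip force is fixed at half the most. Time passes only in rows, so rows that repeat a pose let the fingers close. It gives the time, the measured TCP pose, the force and the opening at its end, in the units of the state.
- env.sense(): the state, without advancing time (a new reading comes with each control period).
- optics.get_image(name): name is "side" or "top"; returns a dict with "img" (480x640x3 uint8, blue, green, red), "z_map" (480x640 float32, m along the optical axis (not along the pixel's ray), 0 where there is no reading), "K" (3x3 intrinsics, pixels), "R" (3x3) and "t" (3): a world point X has camera coordinates R X + t. Camera axes: x right, y down, z forward; pixel columns grow to the right and rows downward; lengths in m; the calibration is good to about 2 mm. A picture is of the moment at which its call begins.
- workorder.finish_job(): hands the job in, once; it reports no verdict.
The state is a dict: "time": time; "joint_positions": joint angles; "dq": joint speeds; "joint_efforts": joint torques, N m; "eef_pos": TCP position; "ee_rot": TCP orientation; "contact_force": force on the tool from outside, world axes, zero at the start; "torque": the same for the moment, N m; "opening": finger opening in m.
Only numpy, scipy, OpenCV 4.12 (cv2) and the standard library are available. Lean on these libraries where they do the work, as an engineer would, in place of code of your own. Each camera call takes 0.05 s, during which the arm holds its last target.

## Working session

There is one attempt and no reset: what is moved stays moved. The work goes in short steps, Python scripts to look and compute and a shell command to move; the robot and the scene stay as the last step left them, time stands still between calls to the robot, and variables do not carry over. Pictures are saved under pics/ and viewed, and the job is handed in when it is done.

```bash
mkdir -p pics
python3 - <<'E'
from bench import env, optics
import cv2,numpy as np
s=env.sense()
for k,v in s.items(): print(k,np.round(v,3).tolist())
for n in("side","top"):
    d=optics.get_image(n); cv2.imwrite(f"pics/{n}0.png",d["img"]); np.savez(f"pics/{n}0.npz",**d)
    print(n,d["K"].tolist(),np.round(d["R"],3).tolist(),d["t"])
E
```

```text
time 0.0
joint_positions [-75.228, 15.845, 86.294, -0.001, 77.961, -6.932]
dq [-0.036, -0.082, -0.211, -0.024, 0.079, -0.043]
joint_efforts [-0.001, -40.459, -23.723, 0.07, 0.034, -0.0]
eef_pos [0.213, -0.534, 0.404]
ee_rot [[0.929, 0.37, -0.0], [0.37, -0.929, 0.002], [0.0, -0.002, -1.0]]
contact_force [-0.498, 0.08, -0.015]
torque [-0.04, 0.047, -0.063]
opening 0.093
side [[563.099997821837, 0.0, 310.3716656901413], [0.0, 563.099997821837, 243.26156113082493], [0.0, 0.0, 1.0]] [[-0.895, -0.446, 0.009], [-0.339, 0.667, -0.663], [0.29, -0.596, -0.749]] [0.50227621 0.28672015 1.08220528]
top [[452.7377389215446, 0.0, 318.7604178738416], [0.0, 452.7377389215446, 242.40262085978634], [0.0, 0.0, 1.0]] [[0.023, -1.0, -0.002], [-0.994, -0.023, -0.11], [0.11, 0.004, -0.994]] [-0.03913364  0.60385655  1.23304341]
```

View pics/side0.png

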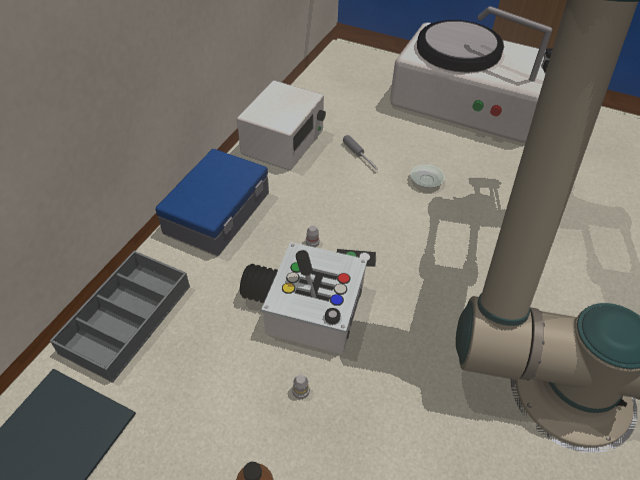

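View pics/top0.png

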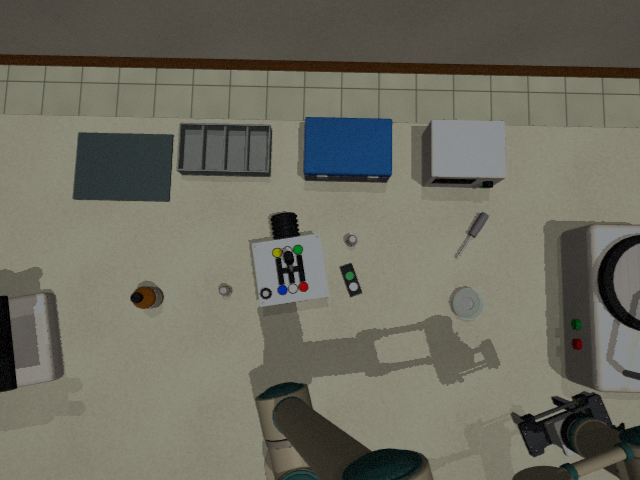

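The filter box is at the middle of the top view. Blue is at about (282,289), near left. Red (303,286) is near right, yellow (277,253) far left and green (298,250) far right. The black knob at about (288,258) leans away from the robot in the middle slot. Next I'll measure these.

```bash
cat > h.py <<'E'
import cv2,numpy as np
from bench import env, optics
def ray(d,uv,z):
    K,R,t=d["K"],d["R"],d["t"]; c=-R.T@t
    v=R.T@np.linalg.inv(K)@np.array([uv[0],uv[1],1.]); return c+v*(z-c[2])/v[2]
def pix(d,X):
    p=d["K"]@(d["R"]@np.asarray(X)+d["t"]); return p[:2]/p[2]
def tri(ds,uvs):
    P=[d["K"]@np.c_[d["R"],d["t"]] for d in ds]
    X=cv2.triangulatePoints(P[0],P[1],np.float64(uvs[0]),np.float64(uvs[1])).ravel(); return X[:3]/X[3]
ROI={"side":(230,230,400,360),"top":(245,225,335,312)}
def discs(n,d):
    x0,y0,x1,y1=ROI[n]; im=d["img"][y0:y1,x0:x1]; h=cv2.cvtColor(im,cv2.COLOR_BGR2HSV)
    out={}
    for c,lo,hi in(("blue",110,130),("green",45,80),("yellow",20,32),("red",170,190)):
        H=h[...,0].astype(int); H=np.where((H<8)&(c=="red"),H+180,H)
        m=((H>=lo)&(H<=hi)&(h[...,1]>140)&(h[...,2]>60)).astype(np.uint8)
        k,l,st,ce=cv2.connectedComponentsWithStats(m)
        i=1+np.argmax(st[1:,4]); out[c]=(ce[i]+[x0,y0],st[i,4])
    return out
E
python3 - <<'E'
from h import *
for n in("side","top"):
    d=dict(np.load(f"pics/{n}0.npz")); o=discs(n,d); W={}
    for c,(p,a) in o.items(): W[c]=ray(d,p,.09); print(n,c,p.round(1),a,W[c].round(4))
    q=sum(W.values())/4
    ax=(W["yellow"]+W["green"]-W["blue"]-W["red"]); ay=(W["yellow"]+W["blue"]-W["green"]-W["red"])
    print("centre",q.round(4),"yaw",np.degrees([np.arctan2(ax[1],ax[0]),np.arctan2(-ay[0],ay[1])]),np.linalg.norm(ax)/2,np.linalg.norm(ay)/2)
    x0,y0,x1,y1=ROI[n]; cv2.imwrite(f"pics/{n}0z.png",cv2.resize(d["img"][y0:y1,x0:x1],None,fx=4.5,fy=4.5,interpolation=cv2.INTER_CUBIC))
E
```

```text
side blue [336.2 299.1] 90 [0.4725 0.0651 0.09  ]
side green [294.9 266.8] 43 [0.5833 0.0293 0.09  ]
side yellow [287.9 287.4] 85 [0.5713 0.0828 0.09  ]
side red [343.1 277.7] 80 [0.4824 0.0101 0.09  ]
centre [0.5274 0.0468 0.09  ] yaw [10.47859842 11.40140846] 0.10155137496861534 0.05533962378526957
top blue [282.1 289.6] 64 [0.4707 0.0686 0.09  ]
top green [297.5 249. ] 62 [0.5793 0.0309 0.09  ]
top yellow [276.8 252.2] 64 [0.5696 0.0857 0.09  ]
top red [303.  286.2] 64 [0.4808 0.0134 0.09  ]
centre [0.5251 0.0496 0.09  ] yaw [ 9.94394053 10.25808716] 0.10017645408462718 0.05589904935134699
```

```bash
python3 -c "
import cv2,numpy as np
a=cv2.imread('pics/side0z.png');b=cv2.imread('pics/top0z.png');print(a.shape,b.shape)"
```

```text
(585, 765, 3) (392, 405, 3)
```

View pics/side0z.png

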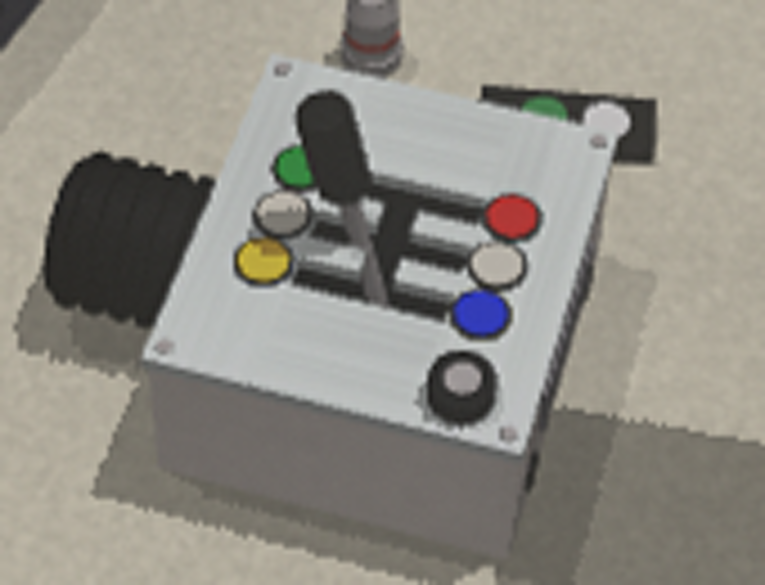

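View pics/top0z.png

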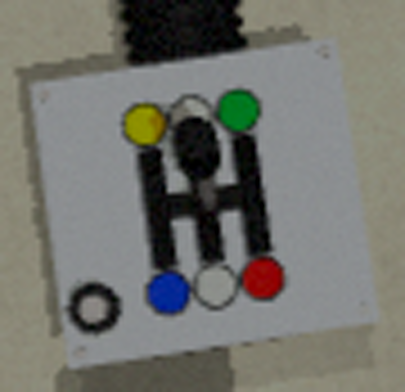

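```bash
cat >> h.py <<'E'
def knobsil(n,d,off=None):
    # dark blob around the knob
    x0,y0,x1,y1=ROI[n]; g=d["img"][y0:y1,x0:x1].max(2)
    return g
from scipy.optimize import least_squares
YAW=np.radians(10.4); C={"side":np.array([.5274,.0468,.09]),"top":np.array([.5251,.0496,.09])}
Rb=np.array([[np.cos(YAW),-np.sin(YAW),0],[np.sin(YAW),np.cos(YAW),0],[0,0,1]])
def lev(f,s,L): # box-frame relative to gate centre
    return np.array([L*np.sin(f),L*np.sin(s)*np.cos(f),L*np.cos(s)*np.cos(f)-.07])
def solve(obs):
    # obs: list of (name,d,uv of knob centre) -> fore, side
    fun=lambda q: np.concatenate([pix(d,C[n]+Rb@lev(q[0],q[1],.125))-uv for n,d,uv in obs])
    r=least_squares(fun,[0,0]); return r.x,r.fun
E
python3 - <<'E'
from h import *
S=dict(np.load("pics/side0.npz"));T=dict(np.load("pics/top0.npz"))
a=("side",S,np.array([304,262.2]));b=("top",T,np.array([288.8,257.9]))
for o in([a],[b],[a,b]): print(*solve(o))
q=solve([a,b])[0]
for n in C: print(n,(C[n]+Rb@lev(*q,.125)).round(4))
E
```

```text
[ 0.20104183 -0.02458483] [-5.68434189e-14  0.00000000e+00]
[ 0.20618544 -0.03762246] [1.27329258e-11 5.42286216e-11]
[ 0.20402759 -0.03164796] [-0.05353312 -0.33254816 -0.26956727  0.14488842]
side [0.553  0.0476 0.1423]
top [0.5507 0.0504 0.1423]
```

```bash
cat >> h.py <<'E'
G=np.array([.5262,.0482,.09])
def where():
    s=env.sense(); p=np.array(s["eef_pos"]); R=np.array(s["ee_rot"])
    tip=p+R[:,2]*.199; b=Rb.T@(tip-G)
    print("t",round(s["time"],2),"tip box mm",(b*1e3).round(1),"tilt",R[:,2].round(3),"toolx yaw",np.degrees(np.arctan2(R[1,0],R[0,0])).round(2),"F",np.round(Rb.T@s["contact_force"],1),"open",s["opening"])
    return p,R
def goto(x,y,z):
    from scipy.spatial.transform import Rotation as Ro
    p,R=where(); Rt=Rb@np.diag([1,-1,-1.]); pt=G+Rb@(np.array([x,y,z])/1e3)-Rt[:,2]*.199
    print("row", (R.T@(pt-p)*100).round(2), Ro.from_matrix(R.T@Rt).as_rotvec(degrees=True).round(2))
E
python3 -c "
from h import *
goto(66,-3,115)"
```

```text
t 0.1 tip box mm [-413.6 -515.8  114.9] tilt [-0.     0.002 -1.   ] toolx yaw 21.7 F [-0.   0.2  0.3] open 0.09401461190064593
row [ 57.08 -40.92   0.07] [-0.09 -0.   11.3 ]
```

```bash
python3 -m handwheel '[[5,-3.6,0,0,0,2],[10,-7.2,0,0,0,4],[15,-10.8,0,0,0,6],[20,-14.4,0,0,0,8],[25,-18,0,0,0,10],[30,-21.5,0,0,0,11.3],[35,-25.1,0,0,0,11.3],[40,-28.7,0,0,0,11.3],[45,-32.3,0,0,0,11.3],[50,-35.9,0,0,0,11.3],[54,-38.8,0,0,0,11.3],[57.1,-40.9,0,-0.1,0,11.3],[57.1,-40.9,0,-0.1,0,11.3],[57.1,-40.9,0,-0.1,0,11.3]]' -1; python3 -c "
from h import *
goto(66,-3,40)"
```

```text
time: 1.85
eef_pos: [0.5914, 0.0567, 0.4041]
ee_rot: [[0.984, 0.181, -0.002], [0.181, -0.984, -0.001], [-0.002, 0.001, -1.0]]
contact_force: [0.7, 0.6, -0.0]
opening: 0.0006
t 1.85 tip box mm [ 65.3  -3.5 115.1] tilt [-0.002 -0.001 -1.   ] toolx yaw 10.41 F [ 0.8  0.5 -0. ] open 0.0006221904811397284
row [ 0.05 -0.04  7.51] [0.03 0.11 0.01]
```

```bash
python3 -m handwheel '[[0,0,2,0,0,0],[0,0,4,0,0,0],[0,0,6,0,0,0],[0,0,7.5,0,0,0],[0,0,7.5,0,0,0]]'
python3 - <<'E'
from h import *
where()
ims=[]
for n in C:
    d=optics.get_image(n); x0,y0,x1,y1=ROI[n]; ims.append(cv2.resize(d["img"][y0-30:y1,x0:x1],(390,400),interpolation=cv2.INTER_CUBIC))
cv2.imwrite("pics/a1.png",np.hstack(ims))
E
```

```text
time: 2.48
eef_pos: [0.5906, 0.0558, 0.3281]
ee_rot: [[0.984, 0.18, -0.004], [0.18, -0.984, -0.001], [-0.004, 0.0, -1.0]]
contact_force: [-0.1, 0.3, -0.2]
opening: 0.0003
t 2.48 tip box mm [63.8 -4.2 39.1] tilt [-0.004 -0.001 -1.   ] toolx yaw 10.35 F [-0.   0.4 -0.2] open 0.00033193077024779613
```

View pics/a1.png

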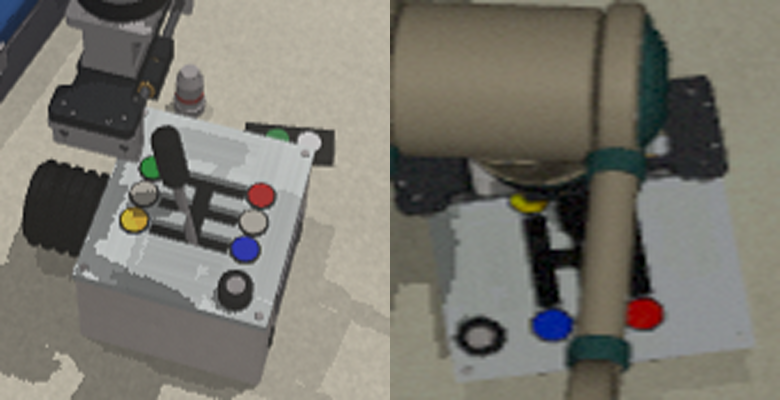

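Run:
```python
from h import *
p,R=where()
d=optics.get_image("side"); im=d["img"].copy()
print(-d["R"].T@d["t"])
for L in(0,.1,.18,.199):
    u=pix(d,p+R[:,2]*L); print(L,u.round(1)); cv2.circle(im,tuple(int(v) for v in u),2,(0,0,255),-1)
cv2.imwrite("pics/a2.png",cv2.resize(im[60:380,150:470],(800,800)[:2],interpolation=cv2.INTER_CUBIC)[:600])
```

```text
t 2.58 tip box mm [65.3 -4.1 40.7] tilt [-0.001 -0.001 -1.   ] toolx yaw 10.38 F [-0.8  0.3 -0.4] open 0.0007264548638245231
[0.23295346 0.67797484 0.99586189]
0 [281.9 188.4]
0.1 [283.6 227.9]
0.18 [284.7 255.7]
0.199 [285.  261.8]
```

View pics/a2.png

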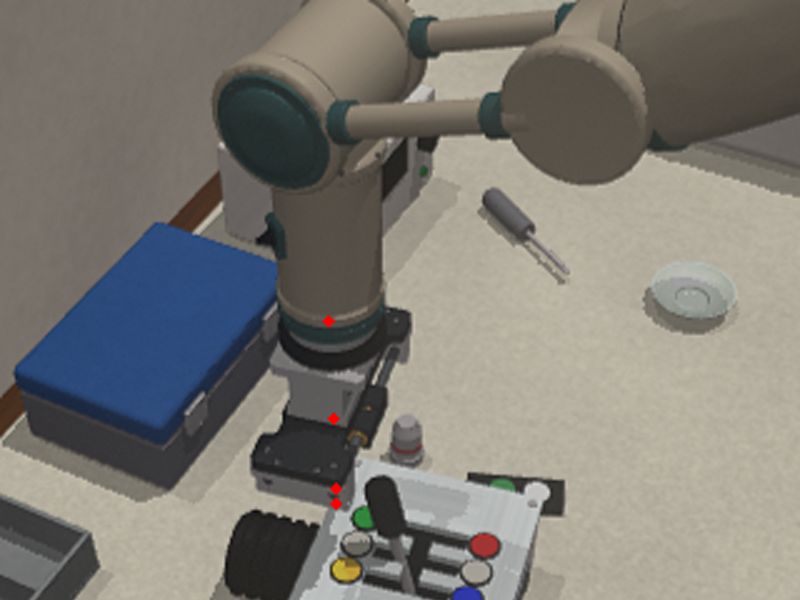

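The side view shows the tip (about (337,503) in this crop) on the far side of the knob, hidden behind the gripper body and clear of everything. I'll push towards the robot now.

```bash
python3 -m handwheel '[[-0.5,0,0,0,0,0],[-1,0,0,0,0,0],[-1.3,0,0,0,0,0],[-1.6,0,0,0,0,0],[-1.9,0,0,0,0,0],[-2.2,0,0,0,0,0],[-2.5,0,0,0,0,0],[-2.8,0,0,0,0,0],[-3.1,0,0,0,0,0],[-3.4,0,0,0,0,0],[-3.7,0,0,0,0,0],[-4.0,0,0,0,0,0],[-4.0,0,0,0,0,0]]'
cat >> h.py <<'E'
def snap(name):
    where(); d=optics.get_image("side"); x0,y0,x1,y1=ROI["side"]; y0-=30
    cv2.imwrite(f"pics/{name}.png",cv2.resize(d["img"][y0:y1,x0:x1],(765,585*160//130*765//765)[:1]+(600,),interpolation=cv2.INTER_CUBIC)); np.savez(f"pics/{name}.npz",**d)
    # zoom = x*4.5+230 ; y*3.75+200
E
python3 -c "
from h import *
snap('b1')"
```

```text
time: 4.25
eef_pos: [0.5518, 0.0491, 0.3299]
ee_rot: [[0.984, 0.18, -0.001], [0.18, -0.984, -0.001], [-0.001, 0.001, -1.0]]
contact_force: [1.8, 1.0, 0.7]
opening: 0.0006
t 4.25 tip box mm [25.1 -3.9 40.9] tilt [-0.001 -0.001 -1.   ] toolx yaw 10.39 F [1.9 0.7 0.7] open 0.000636523022960689
```

View pics/b1.png

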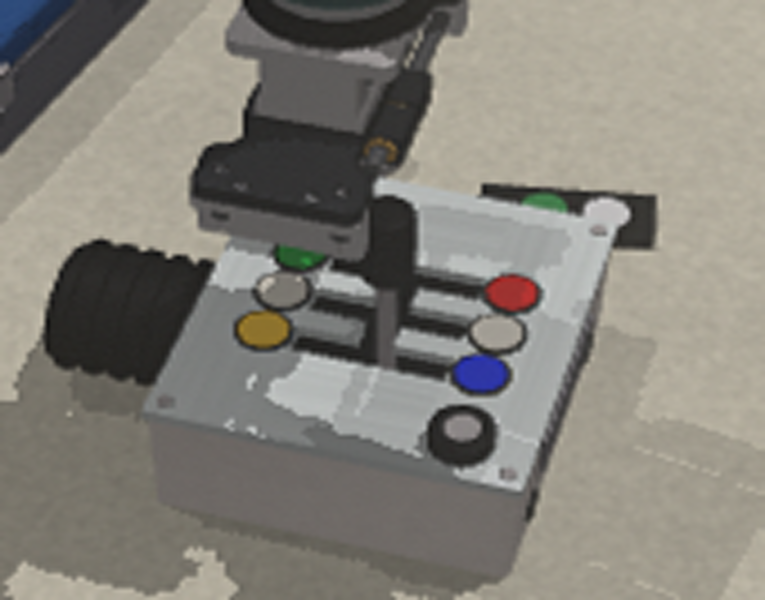

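Run:
```python
from h import *
d=dict(np.load("pics/b1.npz")); print(solve([("side",d,np.array([230+391/4.5,200+243/3.75]))]))
for f in(0,.03,.06): 
  for L in(.1,.125,.15):
    u=pix(d,C["side"]+Rb@lev(f,-.03,L)); print(f,L,((u-[230,200])*[4.5,3.75]).round(0))
```

```text
(array([-0.01309329, -0.01470234]), array([ 0.00000000e+00, -5.68434189e-14]))
0 0.1 [387. 271.]
0 0.125 [389. 240.]
0 0.15 [390. 208.]
0.03 0.1 [381. 269.]
0.03 0.125 [380. 238.]
0.03 0.15 [380. 206.]
0.06 0.1 [374. 268.]
0.06 0.125 [372. 237.]
0.06 0.15 [370. 204.]
```

Knob centre is near (391,243) in the crop, which gives fore about -0.01, so the lever is in line with the cross slot. Next I go around to its right side.

```bash
python3 -m handwheel '[[1,0,0,0,0,0],[2.2,0,0,0,0,0],[2.2,1.5,0,0,0,0],[2.2,3,0,0,0,0],[2.2,4.4,0,0,0,0],[1,4.4,0,0,0,0],[-1,4.4,0,0,0,0],[-2.5,4.4,0,0,0,0],[-2.5,4.4,0,0,0,0]]'; python3 -c "
from h import *
snap('c1')"
```

```text
time: 5.42
eef_pos: [0.5338, 0.0013, 0.3302]
ee_rot: [[0.984, 0.18, -0.001], [0.18, -0.984, -0.001], [-0.001, 0.001, -1.0]]
contact_force: [0.1, 0.1, -0.2]
opening: 0.0005
t 5.42 tip box mm [ -1.3 -47.6  41.2] tilt [-0.001 -0.001 -1.   ] toolx yaw 10.37 F [ 0.1  0.1 -0.2] open 0.0005408306104543477
```

View pics/c1.png

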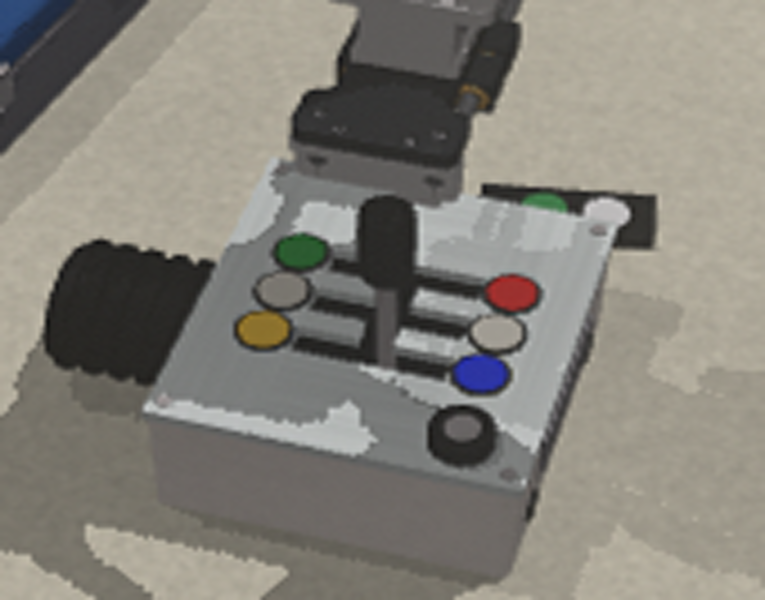

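The lever stands upright at about (387,240), with fore near 0. Pushing left along the cross slot.

```bash
python3 -m handwheel '[[0.1,-0.7,0,0,0,0],[0.1,-1.4,0,0,0,0],[0.1,-1.7,0,0,0,0],[0.1,-2,0,0,0,0],[0.1,-2.3,0,0,0,0],[0.1,-2.6,0,0,0,0],[0.1,-2.9,0,0,0,0],[0.1,-3.2,0,0,0,0],[0.1,-3.5,0,0,0,0],[0.1,-3.8,0,0,0,0],[0.1,-4.1,0,0,0,0],[0.1,-4.4,0,0,0,0],[0.1,-4.7,0,0,0,0],[0.1,-5,0,0,0,0],[0.1,-5.3,0,0,0,0],[0.1,-5.6,0,0,0,0],[0.1,-5.6,0,0,0,0]]'; python3 -c "
from h import *
snap('c2')"
```

```text
time: 7.6
eef_pos: [0.5253, 0.0569, 0.3301]
ee_rot: [[0.984, 0.18, -0.001], [0.18, -0.984, -0.001], [-0.001, 0.0, -1.0]]
contact_force: [0.5, -1.4, -1.4]
opening: 0.0001
t 7.6 tip box mm [ 0.5  8.6 41.1] tilt [-0.001 -0.001 -1.   ] toolx yaw 10.39 F [ 0.3 -1.4 -1.4] open 0.0001493630846024152
```

View pics/c2.png

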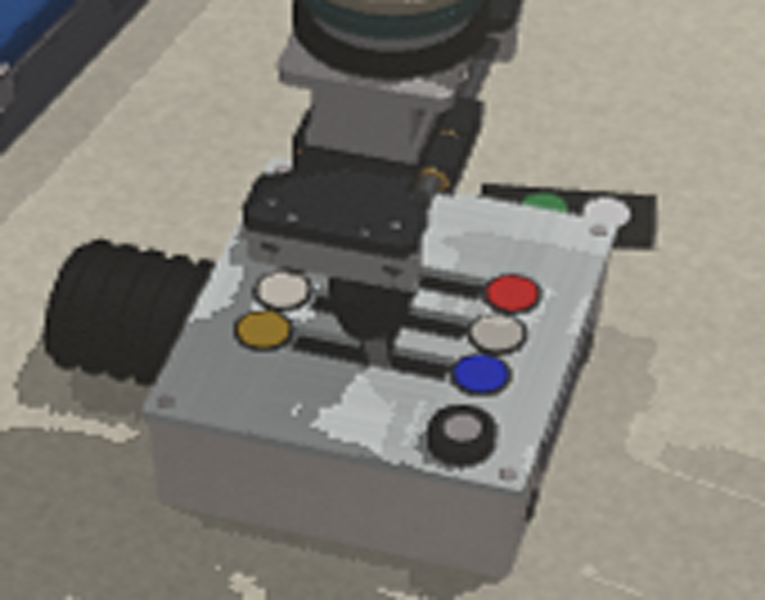

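The knob is following, with its lower end at about (370,320). Force is low. I'll continue in small steps.

```bash
python3 -m handwheel '[[0,-0.2,0,0,0,0],[0,-0.4,0,0,0,0],[0,-0.6,0,0,0,0],[0,-0.8,0,0,0,0],[0,-0.9,0,0,0,0],[0,-0.9,0,0,0,0]]'; python3 -c "
from h import *
where()"
python3 -m handwheel '[[0,-0.15,0,0,0,0],[0,-0.15,0,0,0,0]]'; python3 -c "
from h import *
snap('c3')"
```

```text
time: 8.4
eef_pos: [0.5237, 0.0658, 0.3302]
ee_rot: [[0.984, 0.18, -0.001], [0.18, -0.984, -0.0], [-0.001, 0.0, -1.0]]
contact_force: [0.6, -0.9, -1.0]
opening: 0.0007
t 8.4 tip box mm [ 0.5 17.8 41.2] tilt [-0.001 -0.    -1.   ] toolx yaw 10.39 F [ 0.4 -1.  -1. ] open 0.0007222037906230733
time: 8.65
eef_pos: [0.5234, 0.0674, 0.3302]
ee_rot: [[0.984, 0.18, -0.001], [0.18, -0.984, -0.0], [-0.001, 0.0, -1.0]]
contact_force: [0.7, -2.7, -0.8]
opening: 0.0004
t 8.65 tip box mm [ 0.5 19.4 41.2] tilt [-0.001 -0.    -1.   ] toolx yaw 10.39 F [ 0.2 -2.8 -0.8] open 0.00038649106342941974
```

View pics/c3.png

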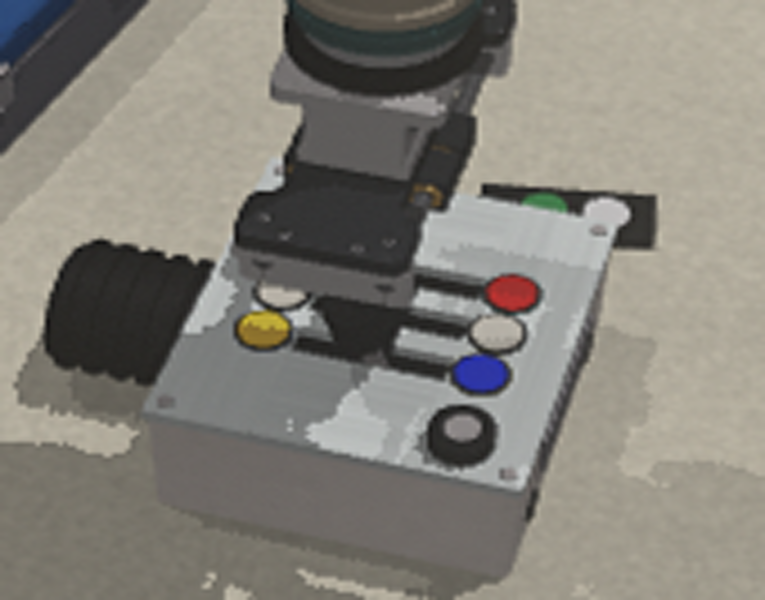

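```bash
python3 -m handwheel '[[0,-0.1,0,0,0,0],[0,-0.1,0,0,0,0]]'|grep -E 'force|pos'
python3 -m handwheel '[[0,-0.1,0,0,0,0],[0,-0.1,0,0,0,0]]'|grep -E 'force|pos'
```

```text
eef_pos: [0.5232, 0.0684, 0.3302]
contact_force: [0.3, -2.1, -0.2]
eef_pos: [0.523, 0.0695, 0.3302]
contact_force: [0.5, -2.4, -0.1]
```

```bash
python3 -m handwheel '[[0,-0.1,0,0,0,0],[0,-0.1,0,0,0,0]]'|grep -E 'force|pos'
python3 -m handwheel '[[0,-0.1,0,0,0,0],[0,-0.1,0,0,0,0]]'|grep -E 'force|pos'; python3 -c "
from h import *
where()"
```

```text
eef_pos: [0.5228, 0.0706, 0.3302]
contact_force: [0.4, -1.2, -0.3]
eef_pos: [0.5226, 0.0716, 0.3302]
contact_force: [0.5, -2.1, -0.1]
t 9.7 tip box mm [ 0.5 23.7 41.2] tilt [-0.001  0.    -1.   ] toolx yaw 10.4 F [ 0.1 -2.2 -0.1] open 0.0005229769119375157
```

```bash
for i in 1; do python3 -m handwheel '[[0,-0.1,0,0,0,0],[0,-0.1,0,0,0,0]]'|grep -E 'force|pos'; done
python3 -m handwheel '[[0,1.5,0,0,0,0],[0,4,0,0,0,0],[0,6.5,0,0,0,0],[0,6.5,0,0,0,0]]'; python3 -c "
from h import *
snap('c4')"
```

```text
eef_pos: [0.5224, 0.0727, 0.3302]
contact_force: [0.5, -2.9, -0.0]
time: 10.45
eef_pos: [0.5346, 0.0072, 0.3302]
ee_rot: [[0.984, 0.178, -0.001], [0.178, -0.984, 0.001], [-0.001, -0.001, -1.0]]
contact_force: [0.2, -0.1, -0.3]
opening: 0.0007
t 10.45 tip box mm [  0.7 -41.7  41.2] tilt [-0.001  0.001 -1.   ] toolx yaw 10.25 F [ 0.2 -0.2 -0.3] open 0.0007461576551724323
```

View pics/c4.png

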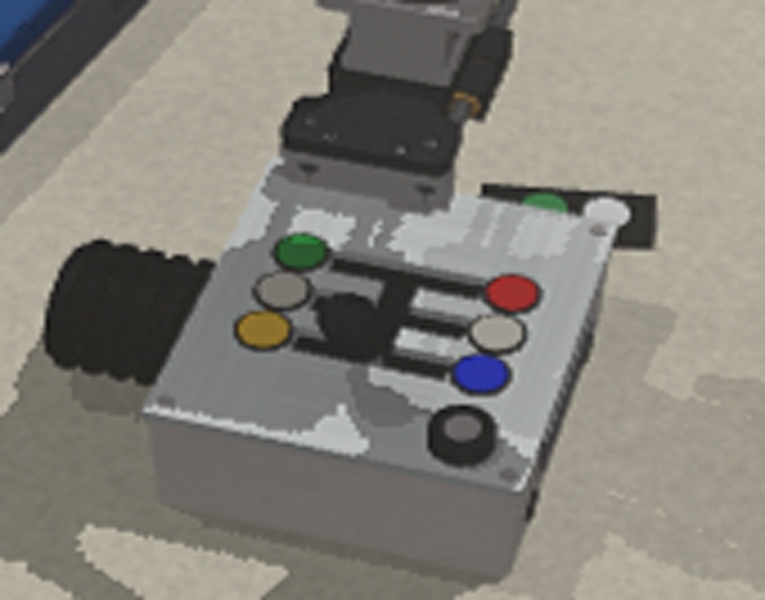

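Run:
```python
from h import *
d=dict(np.load("pics/c4.npz")); 
x0,y0,x1,y1=300,260,320,292
im=d["img"]; m=(im.max(2)<48).astype(np.uint8); print(im[270:295:2,296:322:2].max(2))
print(solve([("side",d,np.array([230+353/4.5,200+327/3.75]))]))
for s in(.35,.401): 
  for L in(.1,.125,.15):
    u=pix(d,C["side"]+Rb@lev(.0,s,L)); print(s,L,((u-[230,200])*[4.5,3.75]).round(0))
```

```text
[[ 86  85  48  90  39  39  38  46  78  93  98  99 114]
 [ 47  76 132 115  74  56  41  39  40  40  39  46  75]
 [121  73 126 125 123 125 126 104  74  56  41  42  43]
 [121  67 122 122 126 127 126 124 123 121  39  42  42]
 [122  47  84  95  56  58  52 116 126  82  41  43  41]
 [ 93  68  41  40  44  43  40  38  61  42  41  42  43]
 [ 90 105  46  42  43  44  43  41  42  40  41  42  44]
 [126 126  68  41  43  42  43  42  41  41  41  42  40]
 [124 126  83  41  42  42  42  42  42  40  41  41  35]
 [ 91  99 104  38  40  41  43  43  41  40  40  78 187]
 [ 39  36  60  56  40  40  40  41  39  39  39 167 186]
 [ 39  36  38  39  39  39  39  39  40  40  37 140 177]
 [127 105  74  55  39  38  40  38  40  49  41  76  92]]
(array([0.00717401, 0.39653235]), array([ 1.13686838e-13, -2.27373675e-13]))
0.35 0.1 [364. 332.]
0.35 0.125 [359. 317.]
0.35 0.15 [353. 301.]
0.401 0.1 [361. 341.]
0.401 0.125 [355. 328.]
0.401 0.15 [348. 316.]
```

The knob is now at about (353,327), giving side about 0.397 and fore about 0.01, so it lines up with the left slot. I'll go around the far side and push it towards the robot.

```bash
python3 -m handwheel '[[2,0,0,0,0,0],[4.4,0,0,0,0,0],[4.6,-2,0,0,0,0],[4.6,-4.5,0,0,0,0],[4.6,-7,0,0,0,0],[4.6,-8.9,0,0,0,0],[4.6,-8.9,0,0,0,0],[4.6,-8.9,0,0,0,0]]'; python3 -c "
from h import *
snap('d1')"
```

```text
time: 11.5
eef_pos: [0.5635, 0.1037, 0.3303]
ee_rot: [[0.984, 0.179, -0.001], [0.179, -0.984, 0.001], [-0.001, -0.001, -1.0]]
contact_force: [1.0, 0.4, -0.0]
opening: 0.0002
t 11.5 tip box mm [46.5 48.1 41.3] tilt [-0.001  0.001 -1.   ] toolx yaw 10.31 F [ 1.1  0.2 -0. ] open 0.0002176658452427697
```

View pics/d1.png

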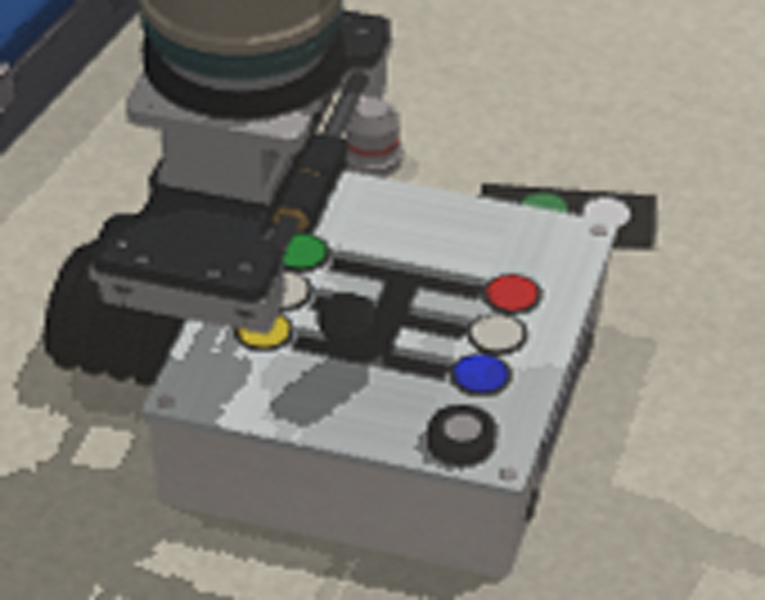

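The knob hasn't moved and the finger is behind it on the far side. Pushing now.

```bash
python3 -m handwheel '[[-0.6,0,0.1,0,0,0],[-1.2,0,0.2,0,0,0],[-1.7,0,0.3,0,0,0],[-2,0,0.3,0,0,0],[-2.3,0,0.3,0,0,0],[-2.6,0,0.3,0,0,0],[-2.9,0,0.3,0,0,0],[-3.2,0,0.3,0,0,0],[-3.5,0,0.3,0,0,0],[-3.8,0,0.3,0,0,0],[-4.1,0,0.3,0,0,0],[-4.1,0,0.3,0,0,0]]'; python3 -c "
from h import *
snap('d2')"
```

```text
time: 13.05
eef_pos: [0.5229, 0.096, 0.3273]
ee_rot: [[0.984, 0.178, -0.002], [0.178, -0.984, 0.001], [-0.002, -0.001, -1.0]]
contact_force: [2.0, 0.5, 2.0]
opening: 0.0002
t 13.05 tip box mm [ 5.1 47.8 38.3] tilt [-0.002  0.001 -1.   ] toolx yaw 10.28 F [2.1 0.2 2. ] open 0.00023788847622303655
```

View pics/d2.png

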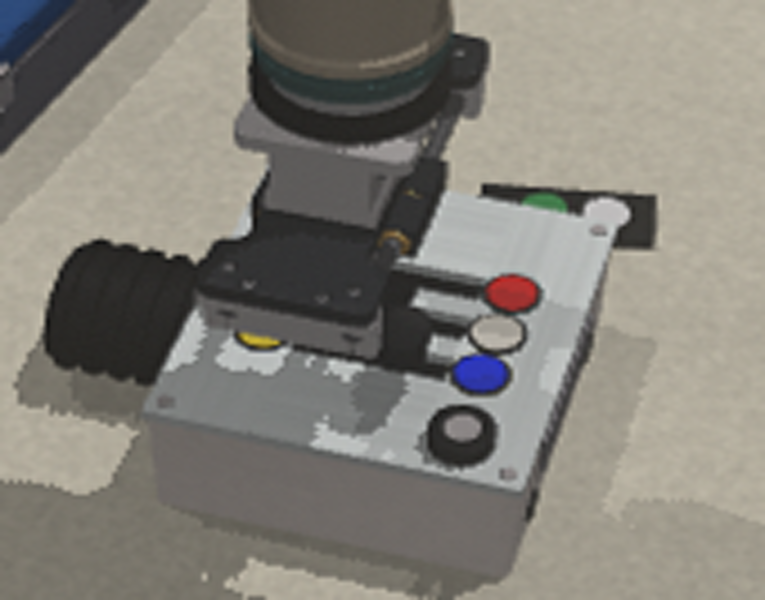

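The knob is moving down the blue slot, now near (405,335). Continuing.

```bash
python3 -m handwheel '[[-0.3,0,0,0,0,0],[-0.6,0,0,0,0,0],[-0.9,0,0,0,0,0],[-1.2,0,0,0,0,0],[-1.2,0,0,0,0,0]]' | grep -E 'pos|force'
for i in 1; do python3 -m handwheel '[[-0.1,0,0,0,0,0],[-0.1,0,0,0,0,0]]'| grep -E 'pos|force'; done; python3 -c "
from h import *
where()"
```

```text
eef_pos: [0.5107, 0.0938, 0.327]
contact_force: [0.8, 0.1, -0.7]
eef_pos: [0.5097, 0.0936, 0.327]
contact_force: [1.5, 0.5, -0.3]
t 13.97 tip box mm [-8.7 47.8 38. ] tilt [-0.003  0.    -1.   ] toolx yaw 10.27 F [ 1.6  0.2 -0.3] open 0.00024585925098372346
```

```bash
python3 -m handwheel '[[-0.15,0,0,0,0,0],[-0.15,0,0,0,0,0]]'| grep -E 'pos|force'
python3 -m handwheel '[[-0.1,0,0,0,0,0],[-0.1,0,0,0,0,0]]'| grep -E 'pos|force'
python3 -m handwheel '[[-0.1,0,0,0,0,0],[-0.1,0,0,0,0,0]]'| grep -E 'pos|force'; python3 -c "
from h import *
snap('d3')"
```

```text
eef_pos: [0.5081, 0.0933, 0.327]
contact_force: [2.3, -0.5, -1.4]
eef_pos: [0.5071, 0.0932, 0.327]
contact_force: [2.1, 0.4, -0.8]
eef_pos: [0.506, 0.093, 0.327]
contact_force: [1.5, 0.2, -0.1]
t 14.72 tip box mm [-12.4  47.9  38. ] tilt [-0.003  0.    -1.   ] toolx yaw 10.28 F [ 1.5 -0.1 -0.1] open 0.00042707331764968665
```

View pics/d3.png

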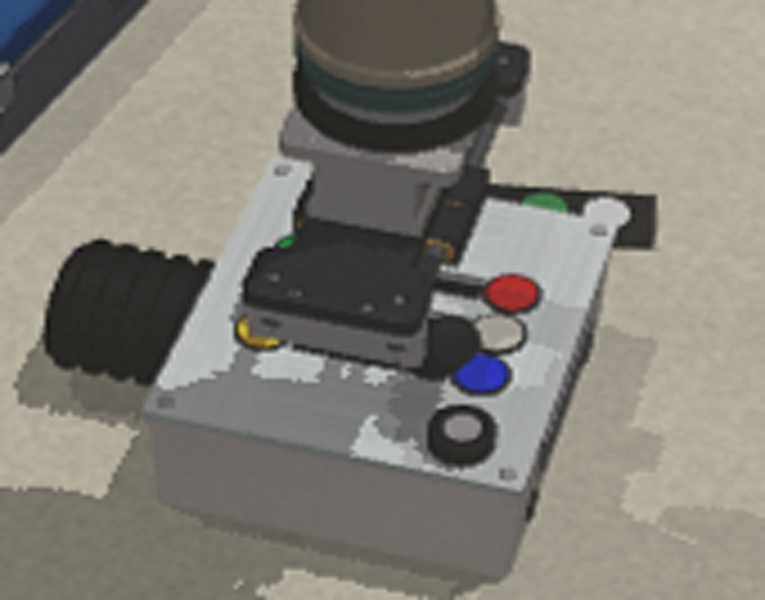

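```bash
python3 -m handwheel '[[-0.1,0,0,0,0,0],[-0.1,0,0,0,0,0]]'| grep -E 'pos|force'
python3 -m handwheel '[[-0.1,0,0,0,0,0],[-0.1,0,0,0,0,0]]'| grep -E 'pos|force'
python3 -m handwheel '[[-0.1,0,0,0,0,0],[-0.1,0,0,0,0,0]]'| grep -E 'pos|force'
```

```text
eef_pos: [0.505, 0.0928, 0.3271]
contact_force: [2.7, 0.5, -0.5]
eef_pos: [0.5042, 0.0926, 0.3272]
contact_force: [2.8, 0.8, -0.9]
eef_pos: [0.5035, 0.0925, 0.3273]
contact_force: [4.7, 0.9, -1.2]
```

```bash
python3 -m handwheel '[[-0.1,0,0,0,0,0],[-0.1,0,0,0,0,0]]'| grep -E 'pos|force'
python3 -m handwheel '[[-0.15,0,0,0,0,0],[-0.15,0,0,0,0,0]]'| grep -E 'pos|force'
```

```text
eef_pos: [0.5028, 0.0924, 0.3275]
contact_force: [5.6, 0.9, -1.3]
eef_pos: [0.5018, 0.0922, 0.3277]
contact_force: [5.9, 1.1, -1.5]
```

```bash
python3 -m handwheel '[[2,0,0,0,0,0],[5,0,0,0,0,0],[8,0,-1,0,0,0],[8,0,-4,0,0,0],[8,0,-4,0,0,0]]'| grep -E 'pos|force'; python3 -c "
from h import *
snap('e1')"
```

```text
eef_pos: [0.58, 0.1063, 0.369]
contact_force: [-0.5, -0.1, -0.4]
t 16.65 tip box mm [63.7 47.6 80. ] tilt [ 0.001  0.001 -1.   ] toolx yaw 10.27 F [-0.5 -0.  -0.4] open 0.0002975790663719471
```

View pics/e1.png

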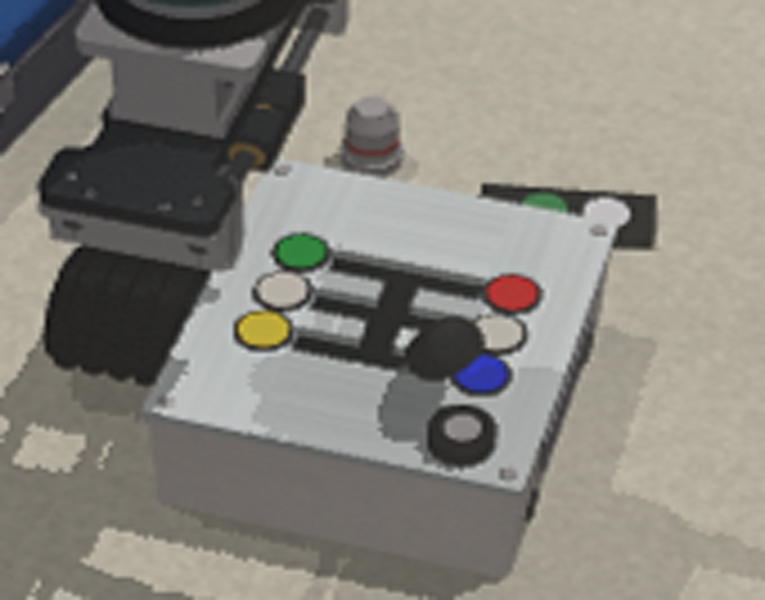

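Run:
```python
from h import *
d=dict(np.load("pics/e1.npz")); im=d["img"]
# knob silhouette mask
m=(im.max(2)<60).astype(np.uint8); m[:, :318]=0; m[:283]=0; m[302:]=0; m[:,342:]=0
m=cv2.morphologyEx(m,cv2.MORPH_OPEN,np.ones((7,7)))
ys,xs=np.nonzero(m); print("sil centroid",xs.mean(),ys.mean(),len(xs),xs.min(),xs.max(),ys.min(),ys.max())
def sil(f,s):
    a=np.array([np.sin(f),np.sin(s)*np.cos(f),np.cos(s)*np.cos(f)]); u=np.cross(a,[1,0,0]);u/=np.linalg.norm(u);v=np.cross(a,u)
    th=np.linspace(0,2*np.pi,40)
    P=[pix(d,C["side"]+Rb@(a*L-[0,0,.07]+.013*(u*np.cos(t)+v*np.sin(t)))) for L in(.1,.15) for t in th]
    h=cv2.convexHull(np.float32(P)); M=cv2.moments(h); return M["m10"]/M["m00"],M["m01"]/M["m00"],h[:,0].min(0),h[:,0].max(0)
for f in(-.24,-.27,-.294): print(f,sil(f,.401), sil(f,.38)[:2])
```

```text
sil centroid 327.939226519337 292.3977900552486 181 321 335 286 299
-0.24 (324.1502600063954, 291.41279091170037, array([315.40125, 282.23743], dtype=float32), array([332.92725, 300.62332], dtype=float32)) (324.4822337176603, 290.14618801510585)
-0.27 (326.05101599515086, 291.99081780079473, array([316.90326, 282.91306], dtype=float32), array([335.1853, 301.0708], dtype=float32)) (326.37784689897717, 290.7314950601929)
-0.294 (327.5587922088421, 292.45930543359134, array([318.1035 , 283.46378], dtype=float32), array([336.97498, 301.4337 ], dtype=float32)) (327.88207759119405, 291.2086271291936)
```

The knob is at about (446,349), over the blue disc's slot. The outline agrees with home (fore -0.294). I'll move clear and confirm with the top view.

```bash
python3 -m handwheel '[[0,0,-4,0,0,0],[0,4,-5,0,0,0],[0,9,-5,0,0,0],[-2,14,-5,0,0,0],[-4,19,-5,0,0,0],[-6,24,-5,0,0,0],[-8,29,-5,0,0,0],[-10,34,-5,0,0,0],[-12,38,-5,0,0,0],[-14,42,-5,0,0,0],[-14,42,-5,0,0,0]]'| grep -E 'pos|force'
python3 - <<'E'
from h import *
where(); ims=[]
for n in C:
    d=optics.get_image(n); np.savez(f"pics/f_{n}.npz",**d); cv2.imwrite(f"pics/f_{n}.png",d["img"]); x0,y0,x1,y1=ROI[n]; ims.append(cv2.resize(d["img"][y0:y1,x0:x1],(400,400),interpolation=cv2.INTER_CUBIC))
    def sil(f,s):
        a=np.array([np.sin(f),np.sin(s)*np.cos(f),np.cos(s)*np.cos(f)]); u=np.cross(a,[1,0,0]);u/=np.linalg.norm(u);v=np.cross(a,u)
        P=[pix(d,C[n]+Rb@(a*L-[0,0,.07]+.013*(u*np.cos(t)+v*np.sin(t)))) for L in(.1,.15) for t in np.linspace(0,6.28,40)]
        P=(np.array(P)-[x0,y0])*[400/(x1-x0),400/(y1-y0)]; return P.min(0).round(1),P.max(0).round(1)
    for f in(-.25,-.294): print(n,f,*sil(f,.401))
    D=discs(n,d); print({c:p.round(1).tolist() for c,(p,a) in D.items()})
cv2.imwrite("pics/f.png",np.hstack(ims))
E
```

```text
eef_pos: [0.5146, -0.3341, 0.4152]
contact_force: [-0.8, -0.5, -0.7]
t 18.07 tip box mm [ -81.3 -373.2  126.2] tilt [-0.005  0.003 -1.   ] toolx yaw 10.02 F [-0.9 -0.4 -0.7] open 0.0004254852739086613
side -0.25 [202.1 161.4] [244.  217.8]
side -0.294 [207.3 164.5] [251.7 219.8]
{'blue': [336.9, 299.5], 'green': [296.4, 266.5], 'yellow': [288.0, 287.3], 'red': [343.1, 277.7]}
top -0.25 [ 81.6 232.9] [160.1 303.7]
top -0.294 [ 84.6 240.5] [162.2 314.8]
{'blue': [282.1, 289.6], 'green': [297.5, 249.0], 'yellow': [276.8, 252.1], 'red': [303.0, 286.2]}
```

View pics/f.png

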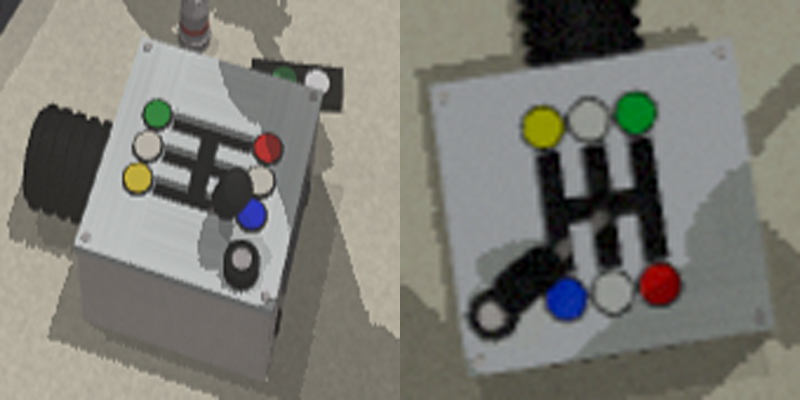

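View pics/f_top.png

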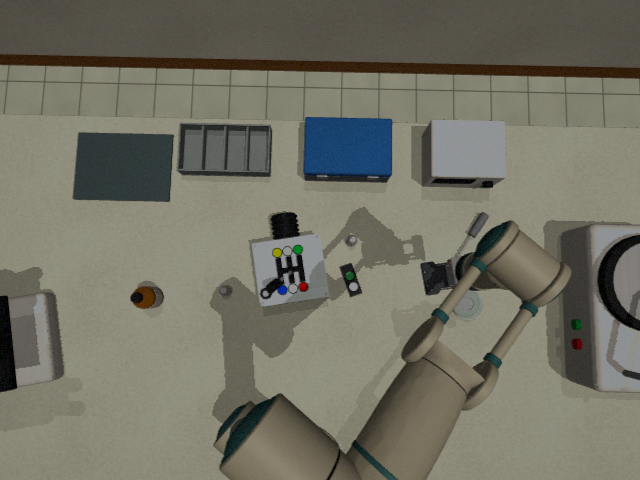

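Run:
```python
from h import *
d=dict(np.load("pics/f_side.npz")); g=d["img"].max(2)
print("rows 284-300, cols 326-342"); print(g[284:302:2,326:342]); print("cols, top edge"); print(g[280:290,322:336:2])
def hull(f,s):
    a=np.array([np.sin(f),np.sin(s)*np.cos(f),np.cos(s)*np.cos(f)]); u=np.cross(a,[1,0,0]);u/=np.linalg.norm(u);v=np.cross(a,u)
    return cv2.convexHull(np.float32([pix(d,C["side"]+Rb@(a*L-[0,0,.07]+.013*(u*np.cos(t)+v*np.sin(t)))) for L in(.1,.15) for t in np.linspace(0,6.28,60)]))[:,0]
from scipy.spatial import ConvexHull
for f in(-.26,-.28,-.294,-.31):
    h=hull(f,.401); out=[]
    for r in range(284,300,2):
        xs=[]
        for p,q in zip(h,np.roll(h,-1,0)):
            if (p[1]-r)*(q[1]-r)<=0 and p[1]!=q[1]: xs.append(p[0]+(r-p[1])/(q[1]-p[1])*(q[0]-p[0]))
        out.append(round(float(max(xs)),1) if xs else None)
    print(f,out)
```

```text
rows 284-300, cols 326-342
[[ 95  95  90  74  71  74  95 134 160 168 103 149 126 152 155 153]
 [ 47  50  55  57  57  56  55  52  48  85 179 185 181 181 180 181]
 [ 52  53  55  55  52  55  54  51  51  45  72 177 182 181 180 180]
 [ 52  52  52  50  52  51  50  50  50  49  53 110 188 182 180 181]
 [ 50  50  50  49  51  52  50  50  49  49  49  86 175 172 172 170]
 [ 48  50  49  50  49  49  48  50  48  49  67 100  74  55  53  84]
 [ 45  46  45  48  48  47  48  47  70 140 192 188 188 190 182 105]
 [ 45  45  44  43  46  47  78 132 193 187 183 184 183 183 186 182]
 [ 44  42  48  75  56 118 172 166 163 165 186 184 183 184 186 184]]
cols, top edge
[[196 190 187 187 187 187 187]
 [164 181 188 189 187 187 186]
 [102 119 157 181 189 189 186]
 [ 96  96  96 120 158 180 188]
 [ 53  78  95  90  71  95 160]
 [ 44  42  51  47  52  50  94]
 [ 42  45  47  55  57  55  48]
 [ 79  45  50  57  55  54  50]
 [144  44  52  55  52  54  51]
 [126  44  51  53  53  52  51]]
-0.26 [331.4, 333.3, 334.2, 334.4, 334.1, 333.0, 330.9, 328.8]
-0.28 [332.2, 334.5, 335.5, 335.9, 335.7, 334.8, 332.8, 330.4]
-0.294 [332.5, 335.3, 336.5, 337.0, 336.8, 336.1, 334.3, 331.6]
-0.31 [332.6, 336.1, 337.5, 338.1, 338.1, 337.5, 336.0, 333.1]
```

The right-hand edge of the knob, row by row, matches fore = -0.294 to within about 0.5 px (about 0.01 rad). The discs and other objects are where they were, and the arm is clear. Handing in.

```bash
python3 -c "
from bench import workorder,env
print(workorder.finish_job(), env.sense()['time'])"
```

```text
the job is handed in; nothing more can be done
the job is handed in; nothing more can be done
```

The lever sits home in the near-left slot, the one that ends at the blue disc, and the job is handed in. I pushed it there with shut fingertips only: back to the cross slot, left along it, then towards the robot.

- **Final position:** The knob's outline in the last side view matches fully home (fore about -0.294 rad, side about 0.40 rad) to within about 0.5 px. The top view agrees less precisely, because there the knob overlaps the sample puck in the picture.
- **Forces and time:** The highest force I read was about 6 N, at the end of the last push, and about 18 s had passed at the last check, just before handing in.
- **Other objects:** The coloured discs read the same in the top view before and after. The sample puck, objectives, slider, dish, screwdriver and bottle look undisturbed by eye; I did not measure them again.
- **Checks that disagreed:** In the left push and the last push, the finger went about 5 mm further than I had calculated. The force also rose gradually at the end instead of showing a clear stop. I therefore judged the lever home by the images, not by the force alone.

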